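# Dry the instrument frame: air half open, kickstand down, hold it upright

## Robot

A 7-joint arm with a two-finger parallel gripper is mounted at the origin on the work surface. World frame = base frame: x ahead of the robot, y to its left, z up, the work surface at z = 0. Lengths are in m, angles in rad, forces in N, time in s.
With the tool pointing down it reaches from about 0.4 to 0.85 m from the base axis. Payload 4.5 kg.
Tool frame: the origin (TCP) lies at the very end of the fingers, on their centre line; the grasp point (between the pads) lies 19 mm behind it (robot.pinch_z is the distance from the TCP to the grasp point, in m); z points along the fingers, y is the direction in which the jaws open and shut (so a half turn about z gives the same grasp; the last joint's range is limited). The gripper opens to 85 mm and grips with 20 to 120 N. Pads are 22 mm wide; open, the fingers measure 114 mm over their backs; the gripper's body (76 mm by 85 mm) begins 54 mm behind the grasp point. The pads swing forward as they close: fully open they stand 13 mm farther back than shut.
Start: joints at [1.34, 0.689, -0.195, 1.565, 0.157, 0.902, -0.215], TCP at [0.164, -0.603, 0.231] pointing down, gripper open.
Joint ranges: [-3.01, 3.01], [-0.46, 2.08], [-1.47, 1.51], [0.13, 2.56], [-1, 4.14], [0.04, 2.09], [-2.66, 2.66]. Speed limits (rad/s): [2.57, 2.57, 3.14, 3.14, 3.14, 3.14, 3.14].

## Interface

Orientations are given as a unit quaternion [w, x, y, z].
In Python, from plant import robot gives the robot as it stands.
- The arm moves only by the shell command python3 -m pendant 'ROWS' [FORCE]. ROWS is JSON, a list of rows, each a list of 5 numbers: the shift along the tool's x, y, z in m, then the turn about the tool's z in degrees, then the opening, from 0 (shut) to 1 (fully open). A call has 1 to 10 rows; each row is the pose to reach, as a shift and turn from the pose commanded when the call began, along the tool's axes at that moment; what a row does not reach only later rows make up. A row lasts 1/10 s, in which the tool goes at most 50 mm and 8.59 degrees, less where a joint would pass 70% of its speed; a pose out of reach is approached as far as the arm can. A call with a gripper value outside its range is refused whole. The fingers move at their own pace and stop on an object; FORCE is the grip in N (left out, the last holds). Time passes only in rows, so rows that repeat a pose let the fingers close. It gives the time, the measured TCP pose, the force and the opening at its end, in the units of the state.
- robot.get_obs(): the state, without advancing time (a new reading comes with each control period).
- robot.snapshot(name): name is "scene" or "top" or "wrist"; returns the picture (420x560x3 uint8, red, green, blue); there is no depth.
- robot.get_calibration(name): a dict with "vertical_fov" (degrees; the focal length in pixels is half the picture's height over the tangent of half this angle, whatever the lens; pixels are square), "cx", "cy" (the principal point, pixels), "position" and "attitude" of the camera in the world; the wrist camera has in their place "mount" (4x4, takes a point from camera to tool coordinates, whose origin is the TCP and whose axes are the flange's). Camera axes: x right, y down, z forward; pixel columns grow to the right and rows downward; lengths in m; the calibration is good to about 2 mm. A picture is of the moment at which its call begins: read the wrist's pose just before it. get_calibration takes no time and is no camera call.
- robot.hand_in(): hands the job in, once; it reports no verdict.
The state is a dict: "clock": time; "joint_positions": joint angles; "joint_vel": joint speeds; "effort": joint torques, N m; "tcp_pos": TCP position; "ee_rot": TCP orientation; "force": force on the tool from outside, world axes, zero at the start; "moment": the same for the moment, N m; "finger_gap": opening from 0.0 (shut) to 1.0 (fully open).
Only numpy, scipy, OpenCV 4.12 (cv2) and the standard library are available. Lean on these libraries where they do the work, as an engineer would, in place of code of your own. Each camera call takes 0.05 s, during which the arm holds its last target.

## Task

Turn the air valve's handle to half open (45 degrees), then flip the drying frame's kickstand over its centre and fully down. Take hold of the frame's top bar, pull the frame upright until it bears on the kickstand, and finish while still holding it there, since it falls back if let go. Leave the other things on the bench where they are.

Things in the scene. Friction and masses are not known exactly. Their poses are not given: they have to be found in the camera images.
- stand: Fixed white base plate of the drying stand, 210 x 215 mm and 12 mm thick. Origin on the bench under its centre; z up, x is the direction in which the frame leans back, y runs along the frame's hinge. Two rear props with bumpers (at x +64 to +92 mm, y +-85 mm, up to 141 mm high) carry the leaning frame.
- stand_hinge (a point): Middle of the frame's hinge line, which runs along the stand's y, 30 mm above the bench. Frame: 200 mm wide along y, posts 12 mm thick; mesh and hung instruments fill it from 50 to 182 mm from the hinge and stand out 30 mm on its +x side; between them and the top bar it is open.
- drying_frame (a joint): Lean of the steel wire frame in rad about its hinge: 0 = upright, positive = back towards the stand's +x; starts on the bumpers at 0.44. With the kickstand down its foot meets the pad at about 0.01, firmly; without it the frame can pass on to -0.22. Weight and a spring throw it back to 0.44 when let go (up to 0.5 N m when upright: about 2 N at the top bar holds it).
- top_bar: Round steel top bar of the frame, 14 mm thick, 182 mm long along the stand's y, 250 mm from the hinge line. Origin at its middle (free to grip 70 mm to either side). At lean q it lies 250 sin(q) mm towards the stand's +x from the hinge and 250 cos(q) mm above it. Its own z points away from the hinge.
- kickstand (a joint): Angle in rad about the frame's own x. 0 = folded: pointing up along the frame, 0.3 rad past its vertical line towards the stand's +y; 0.3 = centre, pointing up; about 1.9 = level, pointing to the stand's -y; 3.44 = straight down to the base, 3.49 = stop. Its weight keeps it at either end: push its upper half towards the stand's -y (about 1 N) well past centre and it falls on to 3.49 by itself.
- kick_hub (a point): Pivot of the kickstand on the frame's robot-facing side: 75 mm in front of the frame's plane (towards its own -x) and 90 mm from the hinge along the frame, at mid width. Hub 30 mm across. The leg is a round rod 14 mm thick; a 42 mm long tab of the same rod stands out square from it, 20 mm from the hub, towards +y when folded.
- kick_foot: Rubber ball foot, 22 mm across, on the kickstand's free end; origin at its centre, 95 mm from kick_hub. When folded it is the highest point of the kickstand, about 225 mm above the bench, in front of the frame; pushing it over does not move the frame off its bumpers.
- foot_pad: Small square rubber pad, 36 mm wide, on the base plate under the lowered kickstand foot; origin at the centre of its top, 15 mm above the bench, 75 mm towards the stand's -x.
- air_valve: Fixed ball valve in a pipe bridge, 190 x 70 mm foot. Origin on the bench under the spindle; z up, x along the pipe. Under the handle is a round white plate (100 mm across, top 70 mm above the bench) with marks at 0, 45 and 90 degrees; the 45 degree mark is the long bold one.
- valve_handle (a joint): Opening angle in rad: 0 = closed, handle across the pipe pointing to the valve's +y; turns clockwise seen from above, towards the valve's +x; half open = 0.785; 1.57 = open. Friction 0.08 N m, stays where left. The handle is a bar 12 mm wide, 22 mm tall, reaching 90 mm from the spindle one way and 25 mm the other; it starts at 0 to 0.35.
- valve_grip (a point): On the valve's spindle axis, at mid height of the handle bar, 100 mm above the bench. Pinching the bar here and turning about the vertical turns the valve.
- gallipot: Bystander, to be left alone: small open steel cup, 52 mm wide and 45 mm tall, standing between the stand and the valve; origin at its underside
- bowl: Bystander, to be left alone: open steel bowl, 120 mm wide, 50 mm tall; origin at its underside
- bottle: Bystander, to be left alone: closed white bottle, 68 mm wide, 170 mm tall; origin at its underside
- jar: Bystander, to be left alone: closed clear jar, 60 mm wide, 75 mm tall; origin at its underside
- brush: Bystander, to be left alone: scrubbing brush lying on the bench; origin at its underside
- tweezers: Bystander, to be left alone: steel tweezers, 130 mm long, lying on the bench; origin at its underside

How it is judged:
By the outcome, as a careful person would: the job done as asked, in the order asked, and still so for the second after the job is handed in, while the arm keeps its last pose, push and grip.
It also fails if it takes over 67 s, if anything falls off the work surface, if the arm or the gripper's body presses on something with over 40 N, if the wrist force passes 120 N, or if a joint passes its speed limit or range.

## Working session

There is one attempt and no reset: what is moved stays moved. The work goes in short steps, Python scripts to look and compute and a shell command to move; the robot and the scene stay as the last step left them, time stands still between calls to the robot, and variables do not carry over. Pictures are saved under pics/ and viewed, and the job is handed in when it is done.

```bash
ls; mkdir -p pics
python3 - <<'E'
from plant import robot
import cv2
o=robot.get_obs()
print({k:(v if not hasattr(v,'round') else v) for k,v in o.items()})
for n in ("scene","top","wrist"):
    im=robot.snapshot(n); cv2.imwrite(f"pics/{n}0.png",im[:,:,::-1]); print(n,robot.get_calibration(n))
E
```

```text
pics
{'clock': 0.0, 'joint_positions': array([ 1.33983763,  0.6899832 , -0.19450395,  1.56636659,  0.15734462,
        0.90249987, -0.21507613]), 'joint_vel': array([-0.00105959,  0.0002622 , -0.00087071,  0.00093945, -0.00161646,
        0.00067979,  0.00069256]), 'effort': array([-2.72041598e-04, -5.39601266e+01, -1.26661554e+00, -1.58543408e+01,
        9.07165959e-03,  9.27889952e-03,  5.61741118e-06]), 'tcp_pos': array([ 0.16330909, -0.60260492,  0.23047828]), 'ee_rot': array([-9.06574323e-04,  9.91241566e-01,  1.32057907e-01, -2.10191286e-04]), 'force': array([-0.07062448,  0.03946171,  0.72171947]), 'moment': array([ 0.03899686, -0.02239734, -0.02296715]), 'finger_gap': 0.9989280578401181}
scene {'vertical_fov': 52.22120060372367, 'cx': 277.1196329425009, 'cy': 213.12628917924906, 'position': array([1.21681701, 0.92850308, 0.90470856]), 'attitude': array([-0.13513889,  0.24679614,  0.84496284, -0.45482628])}
top {'vertical_fov': 43.363807039964655, 'cx': 286.2837484102978, 'cy': 209.82600408175722, 'position': array([ 0.39151544, -0.01665258,  1.68582589]), 'attitude': array([ 0.0434247 , -0.7053547 ,  0.70568272, -0.05099953])}
wrist {'vertical_fov': 59.99080556741406, 'cx': 275.7898677059635, 'cy': 209.07767568579223, 'mount': array([[ 3.90986643e-04, -9.65801261e-01, -2.59283189e-01,
         6.47812091e-02],
       [ 9.99999909e-01,  4.22208114e-04, -6.47266062e-05,
         3.82391793e-04],
       [ 1.71984504e-04, -2.59283140e-01,  9.65801338e-01,
        -1.42673132e-01],
       [ 0.00000000e+00,  0.00000000e+00,  0.00000000e+00,
         1.00000000e+00]])}
```

View pics/scene0.png

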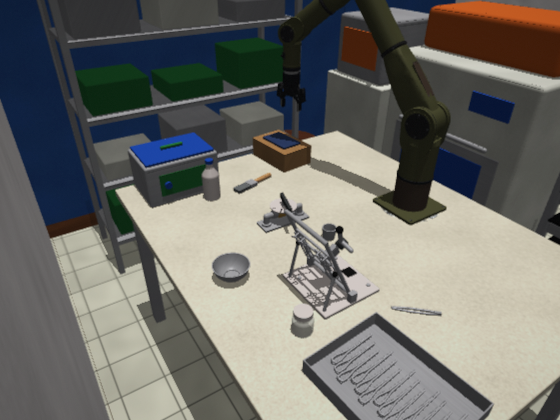

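View pics/top0.png

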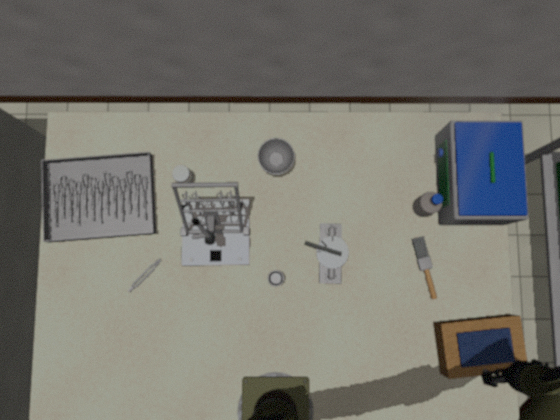

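View pics/wrist0.png

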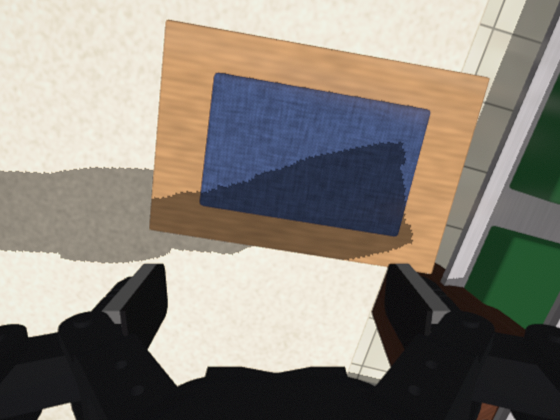

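Top view: stand at about px (215,225) with its pad at (215,256), valve at (330,250), gallipot at (276,278), bowl at (276,157). Next: helpers and enlarged crops.

```bash
cat > h.py <<'E'
import numpy as np, cv2
from plant import robot
from scipy.spatial.transform import Rotation as R
def q2R(q): return R.from_quat([q[1],q[2],q[3],q[0]]).as_matrix()
def cam(n,obs=None):
    c=robot.get_calibration(n); f=210/np.tan(np.radians(c['vertical_fov'])/2)
    if n=='wrist':
        o=obs; T=np.eye(4);T[:3,:3]=q2R(o['ee_rot']);T[:3,3]=o['tcp_pos']
        M=T@c['mount']; return f,c['cx'],c['cy'],M[:3,3],M[:3,:3]
    return f,c['cx'],c['cy'],np.array(c['position']),q2R(c['attitude'])
def ray(C,u,v):
    f,cx,cy,p,A=C; d=A@np.array([(u-cx)/f,(v-cy)/f,1.]); return p,d/np.linalg.norm(d)
def onz(C,u,v,z):
    p,d=ray(C,u,v); return p+d*(z-p[2])/d[2]
def proj(C,X):
    f,cx,cy,p,A=C; q=A.T@(np.asarray(X)-p); return np.array([cx+f*q[0]/q[2],cy+f*q[1]/q[2]])
def tri(C1,uv1,C2,uv2):
    p,d=ray(C1,*uv1);q,e=ray(C2,*uv2)
    s=np.linalg.lstsq(np.stack([d,-e],1),q-p,rcond=None)[0]
    a=p+d*s[0];b=q+e*s[1];return (a+b)/2,np.linalg.norm(a-b)
E
python3 - <<'E'
from h import *
im=cv2.imread('pics/top0.png'); 
cv2.imwrite('pics/topc.png',cv2.resize(im[165:300,160:360],None,fx=4,fy=4,interpolation=cv2.INTER_CUBIC))
im=cv2.imread('pics/scene0.png'); 
cv2.imwrite('pics/scenec.png',cv2.resize(im[180:330,240:400],None,fx=4,fy=4,interpolation=cv2.INTER_CUBIC))
C=cam('top');print(proj(C,[0,0,0]))
for uv in [(215,256),(330,250)]: print(onz(C,*uv,0.015 if uv[0]<300 else .07))
E
```

```text
[275.13577587 409.77596494]
[0.46931185 0.19002872 0.015     ]
[ 0.48481123 -0.16768952  0.07      ]
```

View pics/topc.png

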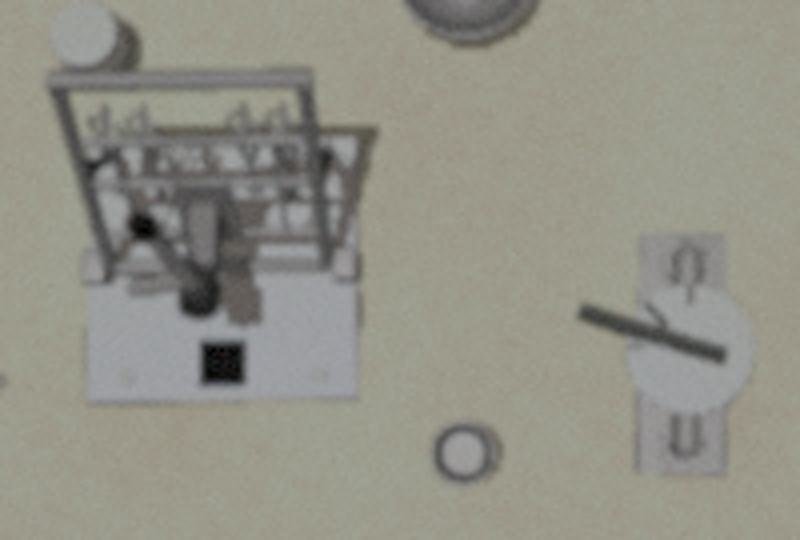

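View pics/scenec.png

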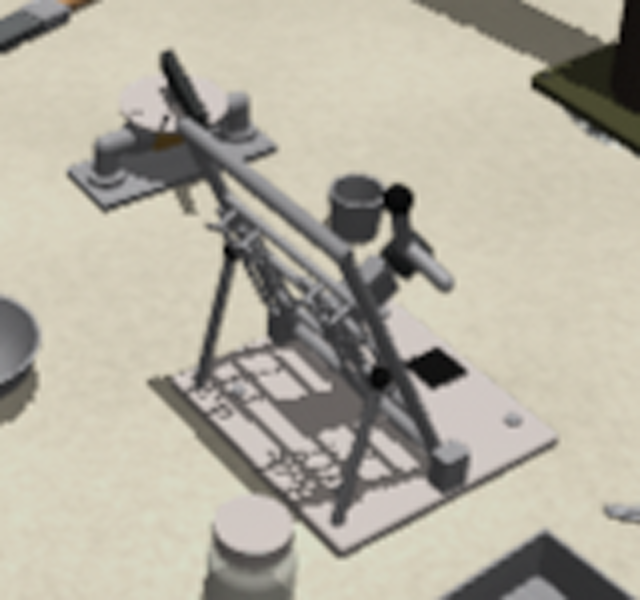

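Valve: plate centre at about px (332,252), long handle pointing left and slightly up. The stand looks nearly axis-aligned, and the foot ball is at crop (142,225). Next: measure with masks.

Run:
```python
from h import *
im=cv2.imread('pics/top0.png'); C=cam('top')
hsv=cv2.cvtColor(im,cv2.COLOR_BGR2HSV)
def roi(m,x0,y0,x1,y1):
    k=np.zeros_like(m);k[y0:y1,x0:x1]=m[y0:y1,x0:x1];return k
V=hsv[:,:,2];S=hsv[:,:,1]
print(hsv[262,345],hsv[240,300],hsv[248,315],hsv[258,185],hsv[256,215])
print('handle')
m=roi(((V<85)*255).astype('uint8'),300,235,350,262)
pts=cv2.findNonZero(m).reshape(-1,2); r=cv2.minAreaRect(pts);print(r)
b=cv2.boxPoints(r);print(b)
c=pts.mean(0);vx=cv2.fitLine(pts.astype('f4'),cv2.DIST_L2,0,.01,.01).ravel()
for t in (-18,18): print(onz(C,*(vx[2:]+t*vx[:2]),.111))
print([onz(C,*q,.111) for q in b])
print('plate+foot')
m=roi(((S<30)&(V>100)).astype('uint8')*255,312,215,355,290)
cs=max(cv2.findContours(m,0,2)[0],key=cv2.contourArea);print(cv2.minAreaRect(cs),cv2.boundingRect(cs))
vis=cv2.resize(m[205:300,290:370],None,fx=6,fy=6,interpolation=0);cv2.imwrite('pics/m1.png',vis)
m=roi((V<50).astype('uint8')*255,200,245,230,266);pts=cv2.findNonZero(m).reshape(-1,2);c=pts.mean(0);print('pad',c,len(pts),onz(C,*c,.015))
m=roi((S<30).astype('uint8')*255,170,236,260,275)
vis=cv2.resize(m[165:300,160:360],None,fx=4,fy=4,interpolation=0);cv2.imwrite('pics/m2.png',vis)
```

```text
[ 27  16 148] [ 28  24 158] [ 33  26 100] [108   8 161] [105  23  22]
handle
((322.6156921386719, 248.12991333007812), (36.68782424926758, 2.9827499389648438), 17.35402488708496)
[[304.66193 244.08188]
 [305.55164 241.2349 ]
 [340.56946 252.17795]
 [339.67975 255.02493]]
[ 0.50395948 -0.09023118  0.111     ]
[ 0.47216134 -0.19251579  0.111     ]
[array([ 0.50012241, -0.08840198,  0.111     ]), array([ 0.50862419, -0.0911091 ,  0.111     ]), array([ 0.47594451, -0.19530136,  0.111     ]), array([ 0.4674842, -0.1925232,  0.111    ])]
plate+foot
((333.0, 252.0), (74.0, 42.0), 90.0) (312, 215, 43, 75)
pad [214.95890411 255.43835616] 73 [0.47107675 0.19018764 0.015     ]
```

View pics/m1.png

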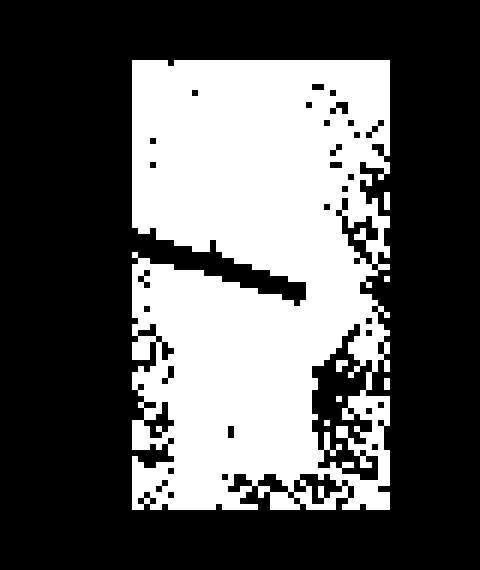

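View pics/m2.png

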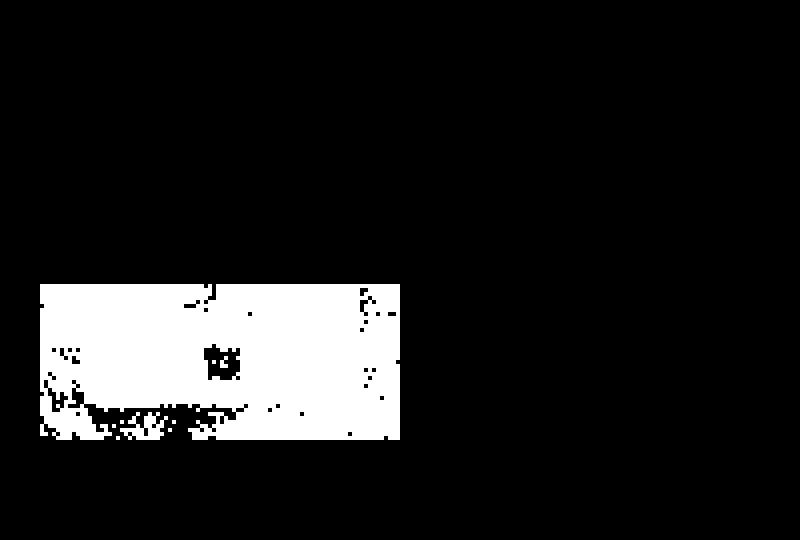

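```bash
cat >> h.py <<'E'
def go(xyz, ang=None):
    """tool-axis shift and turn to bring TCP to xyz with tool-y at world angle ang (deg, mod 180)"""
    o=robot.get_obs();A=q2R(o['ee_rot']);d=A.T@(np.array(xyz)-o['tcp_pos'])
    a=np.degrees(np.arctan2(A[1,1],A[0,1]))
    t=None if ang is None else -((ang-a+90)%180-90)
    print('t',round(o['clock'],2),'tcp',o['tcp_pos'].round(4),'ang y',a.round(2),'shift mm',(d*1000).round(1),'turn',t,'F',o['force'].round(1),'gap',round(o['finger_gap'],3),'zdir',A[:,2].round(3))
E
python3 - <<'E'
from h import *
go([.479,-.17,.20],-17.4)
C=cam('top');print(onz(C,332.5,251.75,.07))
E
```

```text
t 0.15 tcp [ 0.1634 -0.6027  0.2307] ang y -74.82 shift mm [ 417.8 -335.    31.1] turn -57.42330130514961 F [ 0.1 -0.2  0.4] gap 1.001 zdir [-0.     0.001 -1.   ]
[ 0.47946352 -0.1752742   0.07      ]
```

```bash
python3 -m pendant '[[0.035,-0.028,0,-6,1],[0.07,-0.056,0,-12,1],[0.105,-0.084,0,-18,1],[0.14,-0.112,0,-24,1],[0.175,-0.14,0,-30,1],[0.21,-0.168,0,-36,1],[0.245,-0.196,0,-42,1],[0.28,-0.224,0,-48,1],[0.315,-0.252,0,-54,1],[0.35,-0.28,0,-57.4,1]]'; python3 -c "
from h import *
go([.479,-.17,.20],-17.4)"
```

```text
clock: 1.15
tcp_pos: [0.4288, -0.2399, 0.2312]
ee_rot: [-0.0, 0.805, 0.593, -0.0]
force: [0.4, -0.1, 0.0]
finger_gap: 1.004
t 1.15 tcp [ 0.4288 -0.2399  0.2312] ang y -17.25 shift mm [81.7 27.2 31.2] turn 0.15009605505977675 F [ 0.4 -0.1  0. ] gap 1.004 zdir [-0. -0. -1.]
```

```bash
python3 -m pendant '[[0.035,0.012,0.01,0,1],[0.06,0.02,0.02,0,1],[0.0815,0.027,0.03,0,1],[0.0815,0.027,0.03,0,1],[0.0815,0.027,0.03,0,1]]'; python3 -c "
from h import *
go([.479,-.17,.20],-17.4)
im=robot.snapshot('wrist');cv2.imwrite('pics/w1.png',im[:,:,::-1])"
```

```text
clock: 1.65
tcp_pos: [0.4778, -0.1719, 0.2011]
ee_rot: [-0.0, 0.806, 0.592, -0.001]
force: [0.5, -0.5, 0.0]
finger_gap: 1.0
t 1.65 tcp [ 0.4778 -0.1719  0.2011] ang y -17.39 shift mm [2.1 0.5 1.1] turn 0.014943245234618985 F [ 0.5 -0.5  0. ] gap 1.0 zdir [-0.001 -0.    -1.   ]
```

View pics/w1.png

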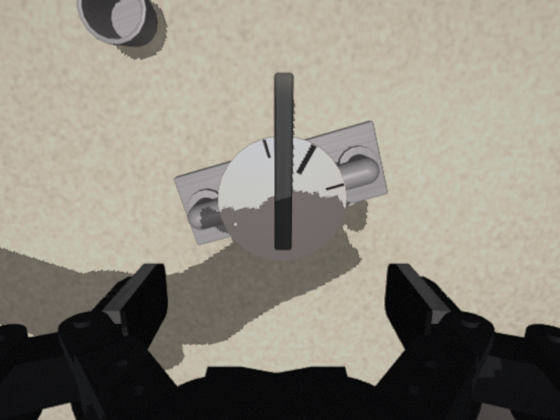

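The wrist picture shows the handle from (284,73) to (284,249), with the plate around (282,200). The 0° mark is at (266,148), the bold 45° mark at (308,158) and the 90° mark at (336,186).

Run:
```python
from h import *
o=robot.get_obs();C=cam('wrist',o)
im=cv2.imread('pics/w1.png')
# handle ends at z=.111
a=onz(C,284,73,.111);b=onz(C,283.5,233,.111)
p=lambda u,v,z:onz(C,u,v,z)[:2]
e1=p(284,73,.111);e2=p(283.5,249,.09)
print('ends',e1,p(283.5,249,.089),p(283.5,249,.111))
d=e1-p(283.5,240,.111);d/=np.linalg.norm(d);print('bar ang from +y to +x',np.degrees(np.arctan2(d[0],d[1])))
# plate: from right/left/bottom edges
E=[p(*q,.07) for q in [(218,200),(347,200),(282,262),(230,165),(337,165)]]
M=np.array([[2*x,2*y,1] for x,y in E]);s=np.linalg.lstsq(M,[x*x+y*y for x,y in E],rcond=None)[0]
print('plate c',s[:2],'r',np.sqrt(s[2]+s[0]**2+s[1]**2))
c=s[:2]
for n,q in dict(m0=((263,140),(269,157)),m45=((314,147),(299,173)),m90=((343,184),(327,189))).items():
    u=p(*q[0],.07);v=p(*q[1],.07);w=u-v
    print(n,'dir',np.degrees(np.arctan2(w[0],w[1])),'from c',np.degrees(np.arctan2(*(u-c))),np.linalg.norm(u-c),np.linalg.norm(v-c))
for q in [(175,178),(200,245),(372,121),(386,193)]: print(onz(C,*q,.0))
v=cv2.resize(im[120:270,200:360],None,fx=4,fy=4,interpolation=2);cv2.imwrite('pics/w1c.png',v)
```

```text
ends [ 0.50797581 -0.09109259] [ 0.4722075  -0.20740313] [ 0.47434315 -0.19907109]
bar ang from +y to +x 17.309857305646926
plate c [ 0.48120264 -0.17761124] r 0.04986911350223056
m0 dir -1.7818598578767075 from c 0.10319969677146641 0.04999921235693494 0.036693014850195355
m45 dir 46.50485716125181 from c 45.87814705111479 0.048420073689139316 0.026066316053834523
m90 dir 89.5605896483908 from c 89.89521113155133 0.04824020942574845 0.035528755448404226
[ 0.38586452 -0.14070401  0.        ]
[ 0.38470269 -0.2118517   0.        ]
[ 0.57811688 -0.14556958  0.        ]
[ 0.57514888 -0.21558356  0.        ]
```

View pics/w1c.png

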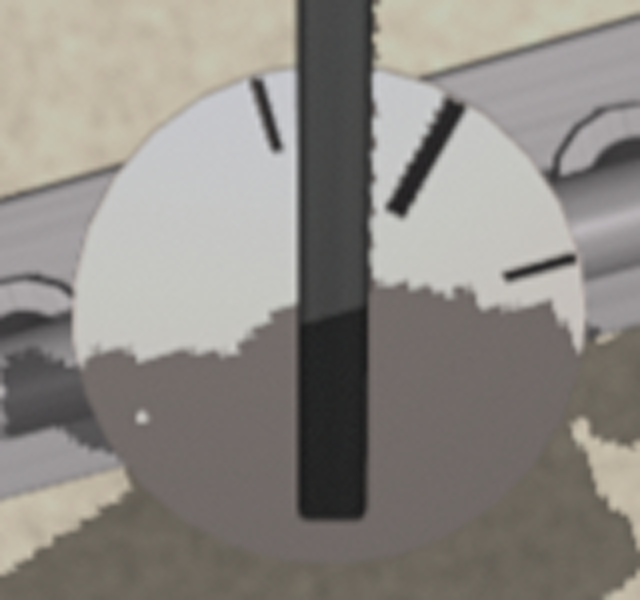

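```bash
python3 -c "
from h import *
go([.4812,-.1773,.083],-17.3)"
```

```text
t 1.7 tcp [ 0.4775 -0.1728  0.2012] ang y -17.49 shift mm [ -3.1   4.9 118.2] turn -0.1860401626985464 F [-0.3 -1.1 -0.6] gap 1.003 zdir [-0.001 -0.001 -1.   ]
```

```bash
python3 -m pendant '[[-0.003,0.004,0.03,0,1],[-0.003,0.004,0.06,0,1],[-0.003,0.004,0.09,0,1],[-0.003,0.004,0.11,0,1],[-0.003,0.004,0.118,0,1],[-0.003,0.004,0.118,0,1],[-0.003,0.004,0.118,0,1]]' 30; python3 -c "
from h import *
go([.4812,-.1773,.083],-17.3)"
```

```text
clock: 2.4
tcp_pos: [0.4816, -0.1766, 0.0842]
ee_rot: [0.001, 0.806, 0.591, 0.0]
force: [-0.3, 0.0, 0.4]
finger_gap: 1.0
t 2.4 tcp [ 0.4816 -0.1766  0.0842] ang y -17.49 shift mm [-0.8 -0.1  1.2] turn -0.18917270981455658 F [-0.3  0.   0.4] gap 1.0 zdir [ 0.001 -0.001 -1.   ]
```

Well centred. Close on the bar.

```bash
python3 -m pendant '[[0,0,0.001,0,0],[0,0,0.001,0,0],[0,0,0.001,0,0],[0,0,0.001,0,0],[0,0,0.001,0,0],[0,0,0.001,0,0],[0,0,0.001,0,0],[0,0,0.001,0,0],[0,0,0.001,0,0],[0,0,0.001,0,0]]' 30; python3 -c "
from h import *
go([.4812,-.1773,.083],-45.7)"
```

```text
clock: 3.4
tcp_pos: [0.4814, -0.1758, 0.0825]
ee_rot: [0.0, 0.806, 0.592, 0.0]
force: [-0.3, -0.0, 5.8]
finger_gap: 0.135
t 3.4 tcp [ 0.4814 -0.1758  0.0825] ang y -17.42 shift mm [-1.5  0.2 -0.5] turn 28.27753566373795 F [-0.3 -0.   5.8] gap 0.135 zdir [ 0.001 -0.    -1.   ]
```

```bash
python3 -m pendant '[[0,0,0,6,0],[0,0,0,12,0],[0,0,0,18,0],[0,0,0,24,0],[0,0,0,28.4,0],[0,0,0,28.4,0],[0,0,0,28.4,0],[0,0,0,28.4,0]]'; python3 -c "
from h import *
go([.4812,-.1773,.083],-45.7)"
```

```text
clock: 4.2
tcp_pos: [0.4808, -0.1755, 0.0825]
ee_rot: [-0.0, 0.927, 0.376, -0.0]
force: [-1.7, 1.0, 6.3]
finger_gap: 0.132
t 4.2 tcp [ 0.4808 -0.1755  0.0825] ang y -45.84 shift mm [-1.   1.6 -0.5] turn -0.13775302446734372 F [-1.7  1.   6.3] gap 0.132 zdir [-0.001  0.    -1.   ]
```

Open and rise to look.

```bash
python3 -m pendant '[[0,0,0,0,1],[0,0,0,0,1],[0,0,0,0,1],[0,0,0,0,1],[0,0,0,0,1],[0,0,0,0,1],[0,0,-0.04,0,1],[0,0,-0.08,0,1],[0,0,-0.12,0,1],[0,0,-0.12,0,1]]'; python3 -m pendant '[[0,0,0,0,1],[0,0,0,0,1]]'; python3 -c "
from h import *
go([.479,-.17,.20],-17.4)
im=robot.snapshot('wrist');cv2.imwrite('pics/w2.png',im[:,:,::-1])"
```

```text
clock: 5.2
tcp_pos: [0.4845, -0.1765, 0.207]
ee_rot: [0.003, 0.927, 0.376, 0.004]
force: [0.3, -0.1, -0.4]
finger_gap: 0.999
clock: 5.4
tcp_pos: [0.4802, -0.1757, 0.2013]
ee_rot: [-0.001, 0.927, 0.376, -0.001]
force: [-0.6, 0.4, 0.4]
finger_gap: 1.0
t 5.4 tcp [ 0.4802 -0.1757  0.2013] ang y -45.83 shift mm [ 3.1 -4.9  1.3] turn -28.429947270767087 F [-0.6  0.4  0.4] gap 1.0 zdir [-0.002  0.    -1.   ]
```

View pics/w2.png

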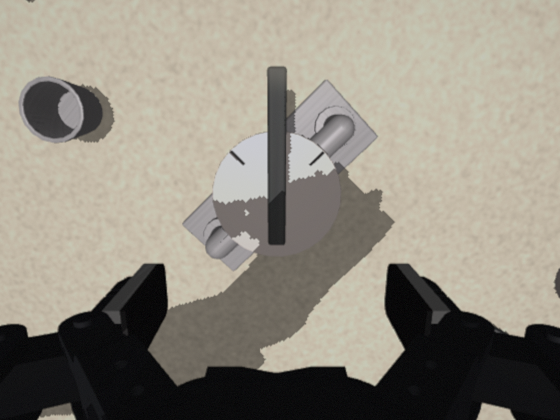

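The handle now covers the 45° mark, with the 0° mark at (237,157) and the 90° mark at (317,157), symmetric about the bar at x=277. Next: check the valve angle and locate the stand points.

Run:
```python
from h import *
o=robot.get_obs();C=cam('wrist',o);p=lambda u,v,z:onz(C,u,v,z)[:2]
d=p(276.5,75,.111)-p(276.5,235,.111);print('bar',np.degrees(np.arctan2(*d)))
c=np.array([.4812,-.1773])
for q in [(230,150),(323,150),(244,165),(311,165)]: print(np.degrees(np.arctan2(*(p(*q,.07)-c))))
f0,f1=[p(*q,0) for q in ((183,222),(326,81))]; g0,g1=[p(*q,0) for q in ((234,270),(377,136))]
for a,b in((f0,f1),(g0,g1)):print('pipe yaw',np.degrees(np.arctan2(*(b-a)[::-1])))
T=cam('top');S=cam('scene')
t=lambda u,v:(160+u/4-.375,165+v/4-.375)
s=lambda u,v:(240+u/4-.375,180+v/4-.375)
print('foot',tri(T,t(142,225),S,s(398,198)))
print('hub',tri(T,t(198,296),S,s(408,255)))
print('barL/R z.256',onz(T,*t(50,79),.256),onz(T,*t(312,77),.256))
print('bar ends tri',tri(T,t(312,77),S,s(187,122)),tri(T,t(50,79),S,s(343,250)))
print('front edge',onz(T,*t(88,402),.012),onz(T,*t(357,400),.012))
print('jar',onz(T,*t(85,35),.075))
h=np.array([.546,.19,.03]);q=.44;u=np.array([np.sin(q),0,np.cos(q)]);n=np.array([-np.cos(q),0,np.sin(q)]);y=np.array([0,1,0])
hub=h+.09*u+.075*n;print('exp hub',hub,'foot',hub+.095*(np.cos(.3)*u+np.sin(.3)*y),'bar',h+.25*u)
```

```text
bar 45.771636621009065
1.2590675276458942
87.32394722712276
0.3180765526856852
88.86616375554755
pipe yaw -1.8154224509857066
pipe yaw -1.1598748212974421
foot (array([0.55729689, 0.2200974 , 0.2262758 ]), np.float64(0.001524281641772867))
hub (array([0.51486867, 0.19164482, 0.14170709]), np.float64(0.0021153105329865143))
barL/R z.256 [0.65409969 0.28094562 0.256     ] [0.65563471 0.10146812 0.256     ]
bar ends tri (array([0.65443782, 0.10206817, 0.25734606]), np.float64(0.002359685945364274)) (array([0.65408952, 0.27969247, 0.25943448]), np.float64(0.0016430264882802152))
front edge [0.44088768 0.29479489 0.012     ] [0.44227242 0.08334127 0.012     ]
jar [0.72198487 0.29251414 0.075     ]
exp hub [0.51647818 0.19       0.14337311] foot [0.55513515 0.21807442 0.22548563] bar [0.65248487 0.19       0.25618792]
```

Measured foot, hub and bar all agree with the given geometry to within 3 mm, and the valve reads about 45°. Next: go over the stand to the +y side of the kickstand foot.

```bash
python3 -c "
from h import *
print(robot.get_obs()['joint_positions'].round(2))
go([.556,.29,.33],0);go([.48,-.176,.33],0)"
```

```text
[ 0.42  0.59 -0.26  1.93  0.24  0.65 -0.78]
t 5.45 tcp [ 0.4801 -0.1756  0.201 ] ang y -45.82 shift mm [ 378.7 -281.3 -128.9] turn -45.82316238460038 F [ 0.2  0.  -0. ] gap 0.998 zdir [-0.003  0.001 -1.   ]
t 5.45 tcp [ 0.4801 -0.1756  0.201 ] ang y -45.82 shift mm [-6.00e-01 -1.00e-01 -1.29e+02] turn -45.82316238460038 F [ 0.2  0.  -0. ] gap 0.998 zdir [-0.003  0.001 -1.   ]
```

```bash
python3 -m pendant '[[0,0,-0.045,0,0],[0.02,-0.015,-0.09,-5,0],[0.05,-0.037,-0.12,-11,0],[0.087,-0.064,-0.129,-17,0],[0.124,-0.092,-0.129,-23,0],[0.161,-0.12,-0.129,-29,0],[0.198,-0.147,-0.129,-35,0],[0.235,-0.175,-0.129,-41,0],[0.272,-0.202,-0.129,-45.8,0],[0.309,-0.23,-0.129,-45.8,0]]'; python3 -c "
from h import *
go([.556,.29,.33],0)"
```

```text
clock: 6.45
tcp_pos: [0.5423, 0.2057, 0.3294]
ee_rot: [-0.001, 0.707, 0.708, -0.002]
force: [1.4, -0.3, 0.2]
finger_gap: -0.002
t 6.45 tcp [0.5423 0.2057 0.3294] ang y 0.06 shift mm [84.2 13.8 -0.8] turn 0.06487167915167902 F [ 1.4 -0.3  0.2] gap -0.002 zdir [-0.003 -0.001 -1.   ]
```

```bash
python3 -m pendant '[[0.04,0.007,0,0,0],[0.084,0.014,0,0,0],[0.084,0.014,0.04,0,0],[0.084,0.014,0.08,0,0],[0.084,0.014,0.11,0,0],[0.084,0.014,0.123,0,0],[0.084,0.014,0.123,0,0],[0.084,0.014,0.123,0,0]]'; python3 -c "
from h import *
go([.556,.16,.205],0)
im=robot.snapshot('scene');cv2.imwrite('pics/s2.png',cv2.resize(im[130:330,200:440],None,fx=3,fy=3)[:,:,::-1])"
```

```text
clock: 7.25
tcp_pos: [0.5571, 0.2891, 0.2089]
ee_rot: [-0.0, 0.707, 0.707, 0.001]
force: [-0.8, 0.1, 0.2]
finger_gap: 0.001
t 7.25 tcp [0.5571 0.2891 0.2089] ang y -0.03 shift mm [-129.1   -1.     3.8] turn -0.02674239663053868 F [-0.8  0.1  0.2] gap 0.001 zdir [ 0.001  0.001 -1.   ]
```

View pics/s2.png

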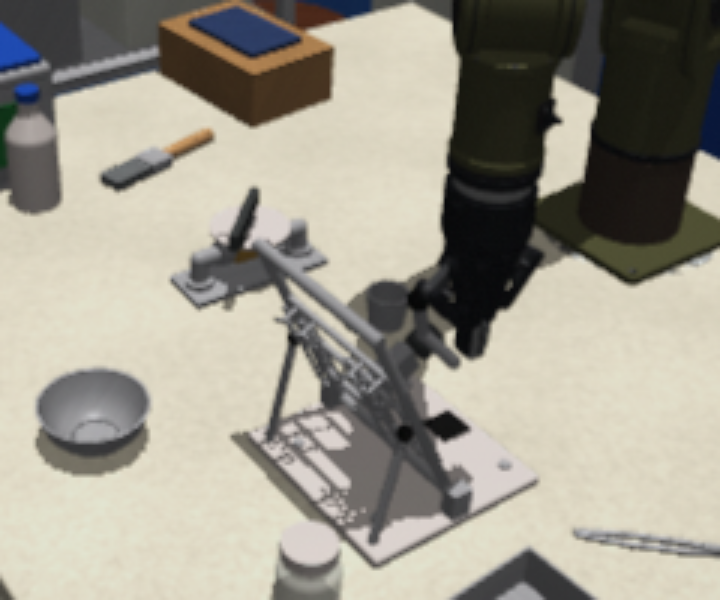

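The shut gripper stands on the +y side of the kickstand, with the foot at about (420,290). Push towards -y.

```bash
python3 -m pendant '[[-0.02,-0.001,0.002,0,0],[-0.04,-0.001,0.002,0,0],[-0.052,-0.001,0.002,0,0],[-0.062,-0.001,0.002,0,0],[-0.072,-0.001,0.002,0,0],[-0.082,-0.001,0.002,0,0],[-0.092,-0.001,0.002,0,0],[-0.102,-0.001,0.002,0,0],[-0.112,-0.001,0.002,0,0],[-0.122,-0.001,0.002,0,0]]'; python3 -c "
from h import *
go([.556,.14,.205],0)
im=robot.snapshot('scene');cv2.imwrite('pics/s3.png',cv2.resize(im[130:330,200:440],None,fx=3,fy=3)[:,:,::-1])"
```

```text
clock: 8.3
tcp_pos: [0.5555, 0.1656, 0.2062]
ee_rot: [0.0, 0.707, 0.707, -0.0]
force: [-0.6, -0.4, -0.1]
finger_gap: -0.001
t 8.3 tcp [0.5555 0.1656 0.2062] ang y -0.03 shift mm [-25.6   0.5   1.2] turn -0.02718086815416143 F [-0.6 -0.4 -0.1] gap -0.001 zdir [-0. -0. -1.]
```

View pics/s3.png

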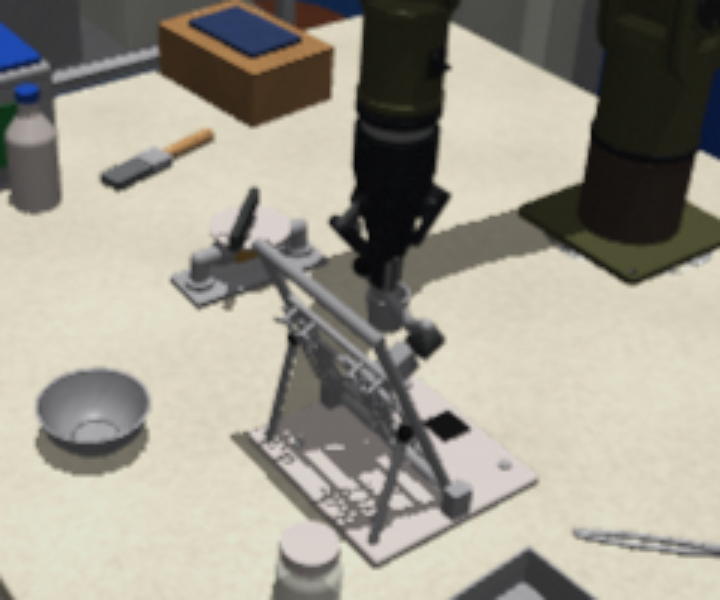

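The foot is at about (362,265), past centre and near the fingertips. Push a little further.

```bash
python3 -m pendant '[[-0.01,0,0,0,0],[-0.02,0,0,0,0],[-0.03,0,0,0,0],[-0.03,0,-0.03,0,0],[-0.03,0,-0.07,0,0],[-0.03,0,-0.11,0,0],[-0.03,0,-0.13,0,1],[-0.03,0,-0.13,0,1],[-0.03,0,-0.13,0,1],[-0.03,0,-0.13,0,1]]'; python3 -c "
from h import *
go([.654,.191,.34],0)
im=robot.snapshot('scene');cv2.imwrite('pics/s4.png',cv2.resize(im[130:330,200:440],None,fx=3,fy=3)[:,:,::-1])
im=robot.snapshot('wrist');cv2.imwrite('pics/w4.png',im[:,:,::-1])"
```

```text
clock: 9.35
tcp_pos: [0.5548, 0.1357, 0.3349]
ee_rot: [-0.0, 0.707, 0.707, -0.001]
force: [-0.7, 0.7, -0.2]
finger_gap: 0.679
t 9.35 tcp [0.5548 0.1357 0.3349] ang y -0.03 shift mm [55.3 99.2 -5.4] turn -0.034916381528461216 F [-0.7  0.7 -0.2] gap 0.679 zdir [-0.003 -0.001 -1.   ]
```

View pics/s4.png

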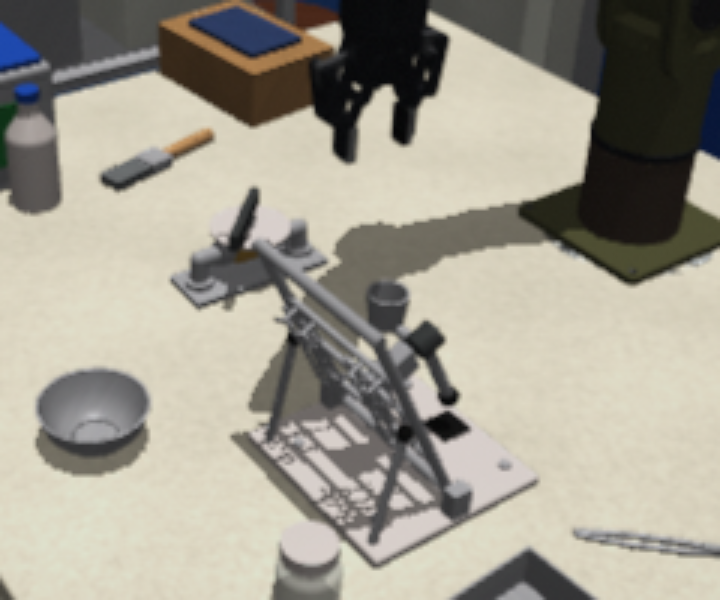

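View pics/w4.png

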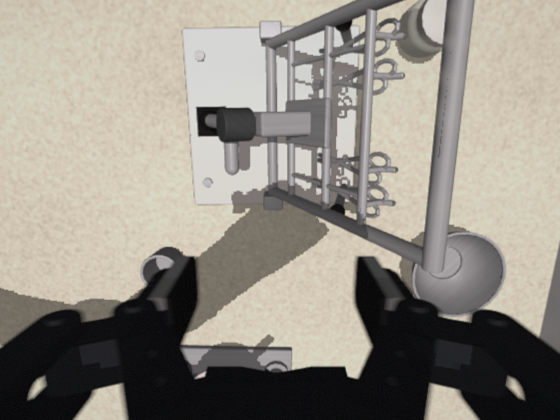

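The kickstand has fallen fully down: its foot is at (448,395) just above the pad, and the frame is still on its bumpers. In the wrist view the bar runs from about (459,0) to (438,260). Measure it.

```bash
python3 -c "
from h import *
C=cam('wrist',robot.get_obs())
for q in [(459,20),(449,130),(438,245)]: print(onz(C,*q,.257))
go([.654,.191,.34],0)"
```

```text
[0.6548531  0.24936493 0.257     ]
[0.65666318 0.19020093 0.257     ]
[0.65852803 0.11779042 0.257     ]
t 9.45 tcp [0.5549 0.136  0.3349] ang y -0.02 shift mm [55.1 99.1 -5.4] turn -0.022886111322620195 F [ 0.6 -0.5  0. ] gap 0.843 zdir [-0.003 -0.001 -1.   ]
```

```bash
python3 -m pendant '[[0.025,0.045,-0.005,1,1],[0.055,0.09,-0.005,1,1],[0.055,0.1,-0.005,1,1],[0.055,0.1,0.03,1,1],[0.055,0.1,0.06,1,1],[0.055,0.1,0.085,1,1],[0.055,0.1,0.097,1,1],[0.055,0.1,0.097,1,1],[0.055,0.1,0.097,1,1]]' 40; python3 -c "
from h import *
go([.655,.191,.238],-1)
im=robot.snapshot('wrist');cv2.imwrite('pics/w5.png',im[:,:,::-1])"
```

```text
clock: 10.35
tcp_pos: [0.6561, 0.1918, 0.24]
ee_rot: [0.0, 0.713, 0.701, 0.001]
force: [0.2, -0.1, 0.9]
finger_gap: 0.998
t 10.35 tcp [0.6561 0.1918 0.24  ] ang y -1.03 shift mm [-0.8 -1.   2. ] turn -0.03154102309737539 F [ 0.2 -0.1  0.9] gap 0.998 zdir [ 0.001  0.001 -1.   ]
```

View pics/w5.png

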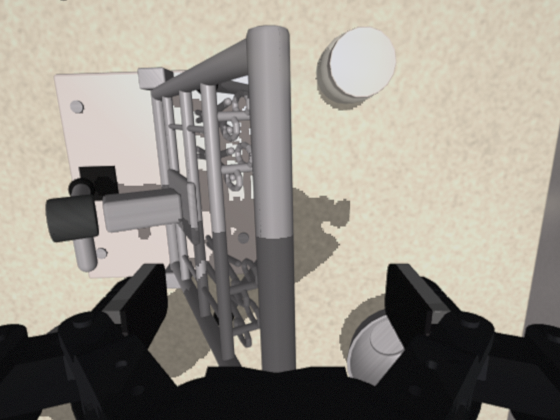

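The bar runs vertically at x≈272–278, centred between the open fingers at 150 and 400. Grip it.

```bash
python3 -m pendant '[[0,0,0.002,0,0],[0,0,0.002,0,0],[0,0,0.002,0,0],[0,0,0.002,0,0],[0,0,0.002,0,0],[0,0,0.002,0,0],[0,0,0.002,0,0],[0,0,0.002,0,0],[0,0,0.002,0,0],[0,0,0.002,0,0]]' 40; python3 -c "
from h import *
go([.655,.191,.238],-1)"
```

```text
clock: 11.4
tcp_pos: [0.6559, 0.1915, 0.2376]
ee_rot: [0.0, 0.713, 0.701, 0.0]
force: [1.3, -0.1, 2.2]
finger_gap: 0.15
t 11.4 tcp [0.6559 0.1915 0.2376] ang y -1.02 shift mm [-0.5 -0.9 -0.4] turn -0.024382443694250355 F [ 1.3 -0.1  2.2] gap 0.15 zdir [ 0.001  0.    -1.   ]
```

```bash
python3 -m pendant '[[0,-0.009,-0.004,0,0],[0,-0.021,-0.0085,0,0],[0,-0.0325,-0.0125,0,0],[0,-0.0445,-0.016,0,0],[0,-0.057,-0.019,0,0],[0,-0.069,-0.021,0,0],[0,-0.0815,-0.0225,0,0],[0,-0.089,-0.023,0,0],[0,-0.089,-0.023,0,0],[0,-0.089,-0.023,0,0]]'; python3 -c "
from h import *
go([.554,.191,.261],-1)
im=robot.snapshot('scene');cv2.imwrite('pics/s6.png',cv2.resize(im[130:330,200:440],None,fx=3,fy=3)[:,:,::-1])"
```

```text
clock: 12.4
tcp_pos: [0.568, 0.1905, 0.2619]
ee_rot: [0.003, 0.714, 0.7, 0.0]
force: [3.3, -6.0, 8.9]
finger_gap: 0.146
t 12.4 tcp [0.568  0.1905 0.2619] ang y -1.13 shift mm [  0.3 -14.    0.9] turn -0.12998060467437256 F [ 3.3 -6.   8.9] gap 0.146 zdir [ 0.004 -0.004 -1.   ]
```

View pics/s6.png

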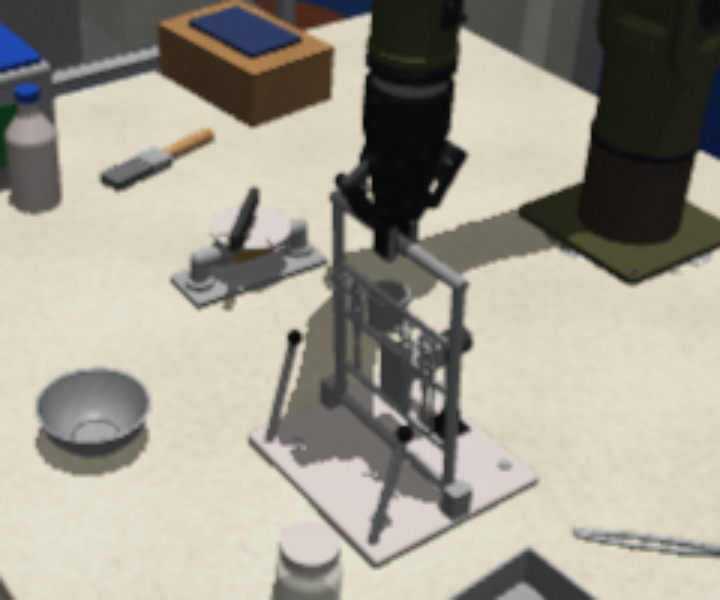

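Held and coming upright. Creep on until the kickstand bears.

```bash
python3 -m pendant '[[0,-0.004,0,0,0],[0,-0.008,-0.0005,0,0],[0,-0.011,-0.0005,0,0],[0,-0.011,-0.0005,0,0],[0,-0.011,-0.0005,0,0]]';python3 -m pendant '[[0,-0.002,0,0,0],[0,-0.004,0,0,0],[0,-0.004,0,0,0],[0,-0.004,0,0,0]]';python3 -m pendant '[[0,-0.002,0,0,0],[0,-0.004,0,0,0],[0,-0.004,0,0,0],[0,-0.004,0,0,0]]'
```

```text
clock: 12.95
tcp_pos: [0.5569, 0.1903, 0.2623]
ee_rot: [0.003, 0.714, 0.7, -0.0]
force: [2.0, -5.8, 9.1]
finger_gap: 0.151
clock: 13.35
tcp_pos: [0.5532, 0.1903, 0.2623]
ee_rot: [0.003, 0.714, 0.7, -0.0]
force: [3.0, -6.4, 8.7]
finger_gap: 0.147
clock: 13.75
tcp_pos: [0.5507, 0.1903, 0.2624]
ee_rot: [0.004, 0.714, 0.7, 0.001]
force: [4.7, -6.3, 7.2]
finger_gap: 0.143
```

```bash
python3 -m pendant '[[0,-0.002,0,0,0],[0,-0.004,0,0,0],[0,-0.004,0,0,0],[0,-0.004,0,0,0]]';python3 -m pendant '[[0,-0.002,0,0,0],[0,-0.003,0,0,0],[0,-0.003,0,0,0],[0,-0.003,0,0,0]]';  python3 -c "
from h import *
for n in('scene','top','wrist'):
  im=robot.snapshot(n);cv2.imwrite('pics/%s7.png'%n,(cv2.resize(im[165:300,160:360],None,fx=4,fy=4) if n=='top' else cv2.resize(im[180:330,240:400],None,fx=4,fy=4) if n=='scene' else im)[:,:,::-1])"
```

```text
clock: 14.15
tcp_pos: [0.5491, 0.1904, 0.2626]
ee_rot: [0.005, 0.715, 0.699, 0.003]
force: [11.8, -5.3, 4.0]
finger_gap: 0.147
clock: 14.55
tcp_pos: [0.5482, 0.1904, 0.2626]
ee_rot: [0.006, 0.715, 0.699, 0.005]
force: [15.7, -5.9, 0.8]
finger_gap: 0.149
```

View pics/scene7.png

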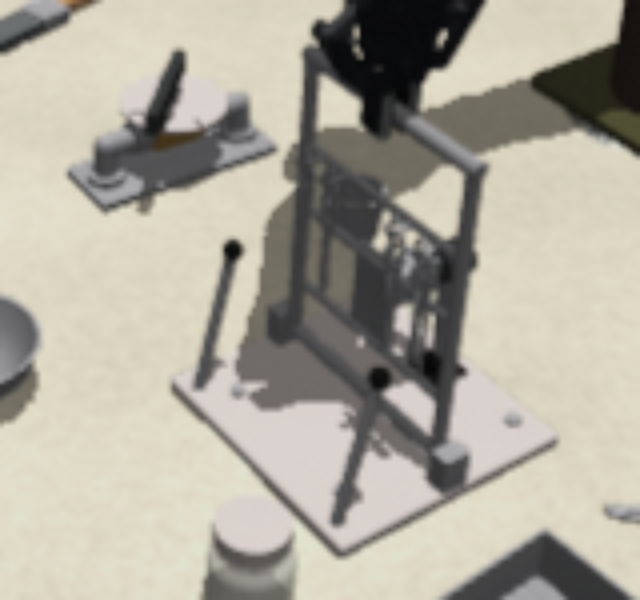

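View pics/wrist7.png

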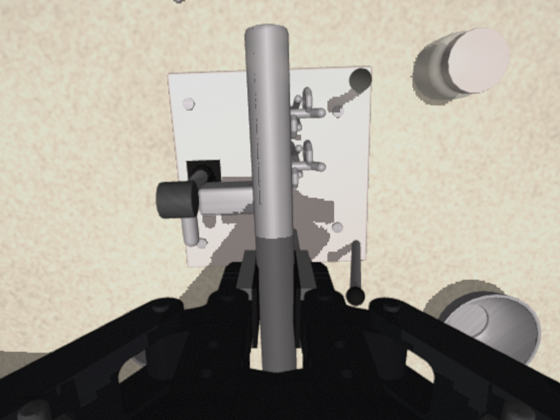

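View pics/top7.png

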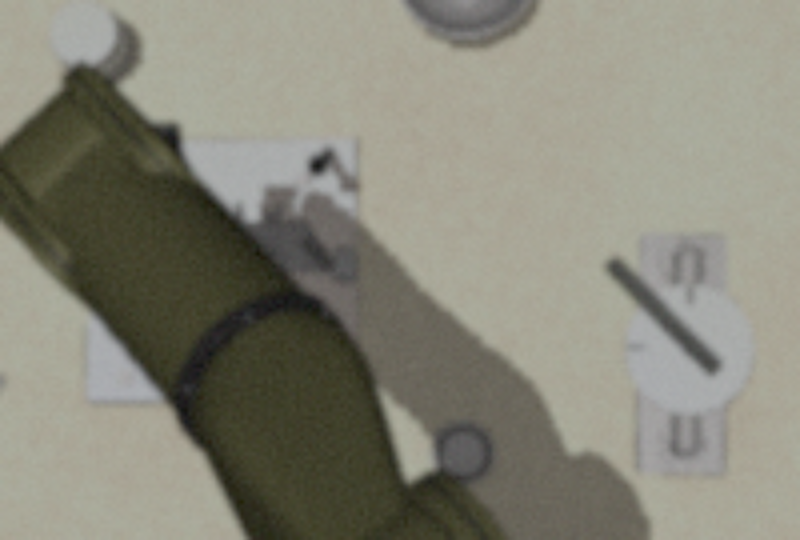

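The top view shows the valve handle still at 45° and the gallipot, bowl and jar in place. The frame is upright with the foot on the pad. Pull force rose from 3 to 16 N while travel nearly stopped, so it bears on the kickstand. Hold and check once more.

```bash
python3 -m pendant '[[0,0,0,0,0],[0,0,0,0,0],[0,0,0,0,0],[0,0,0,0,0],[0,0,0,0,0],[0,0,0,0,0],[0,0,0,0,0],[0,0,0,0,0],[0,0,0,0,0],[0,0,0,0,0]]'; python3 -c "
from h import *
robot.hand_in()"
```

```text
clock: 15.7
tcp_pos: [0.5482, 0.1904, 0.2627]
ee_rot: [0.006, 0.715, 0.699, 0.005]
force: [16.5, -4.6, 1.0]
finger_gap: 0.149
the job is handed in; nothing more can be done
```

All three steps were done in the order asked, and the job was handed in at 15.7 s with the gripper still holding the frame's top bar.

- **Valve:** I gripped the handle on its spindle and turned it about 28.4°. It then measured 45.8° in the world frame. The valve's own rotation measured only to within about 1°, so that reads as 44–45.5° open. The handle covers the bold 45° mark and was unchanged in the last picture.
- **Kickstand:** I pushed it past centre from the +y side and it fell fully down. The frame stayed on its bumpers.
- **Frame:** I gripped the top bar with 40 N and pulled the frame upright. Over the last few millimetres the pull rose from about 3 to 16 N while the bar almost stopped, so it is bearing on the kickstand. Over the final 1 s hold the pose did not change, with a steady 16.5 N pull and the bar still in the fingers.

The last pictures show the jar, bowl and gallipot where they started. I did not re-check the brush, bottle and tweezers in the final pictures, but the arm never went near them.

One reading I can't fully explain is a sideways force of about 5–6 N along the bar. It appeared during the pull and stayed steady to the end.

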